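Power up the board in the test jig

ROBOT

A 6-joint arm with a two-finger parallel gripper is mounted at the origin on the work surface. World frame = base frame: x ahead of the robot, y to its left, z up, the work surface at z = 0. Lengths are in m, angles in degrees, forces in N, time in s.
With the tool pointing down it reaches from about 0.25 to 0.725 m from the base axis. Payload 9.7 kg.
Tool frame: the origin (TCP) lies between the finger pads; the fingertips stand 11 mm ahead of it and the grasp point (between the pads) lies 8 mm behind it; z points along the fingers, x is the direction in which the jaws open and shut, and the axes are right-handed (so a half turn about z gives the same grasp; the last joint's range is limited). The gripper opens to 85 mm and grips with 20 to 120 N. Pads are 22 mm wide; open, the fingers measure 114 mm over their backs; the gripper's body (76 mm by 85 mm) begins 54 mm behind the grasp point. The pads swing forward as they close: fully open they stand 13 mm farther back than shut.
Start: joints at [66.463, 4.979, 10.078, 95.1, 0, 90], TCP at [0.22, 0.504, 0.242] pointing down, gripper open.
Joint ranges: [-179.16, 179.16], [-48.56, 103.87], [-65.8, 70.77], [-126.05, 130.52], [-82.76, 87.17], [-180, 180]. Speed limits (degrees/s): [127.2, 127.2, 147.25, 180, 180, 180].

INTERFACE

Orientations are given as [roll, pitch, yaw] about the fixed x, y, z axes, in that order (R = Rz(yaw) Ry(pitch) Rx(roll)).
In Python, from workcell import get_obs, camera, job_done gives the robot as it stands.
- The arm moves only by the tool arm_command, never from a script. Its argument "increments" is a list of rows, each a list of 2 entries, a list of its own where there are three numbers: the shift along the tool's x, y, z in units of 25 mm (1.0 is 25 mm), then the turn about the tool's z in units of 6 degrees (1.0 is 6 degrees). In form: [[[dx, dy, dz], roll], ...]. A call has 1 to 5 rows; each row is the pose to reach, as a shift and turn from the pose measured when the call began, along the tool's axes at that moment; what a row does not reach only later rows make up. A row lasts 1/10 s, in which the tool goes at most 50 mm and 8.59 degrees, less where a joint would pass 70% of its speed; a pose out of reach is approached as far as the arm can. A call with a gripper value outside its range is refused whole. "claw" is the closure, from -1 (fully open) to 1 (shut), so that 0 is half open, set as the call begins (left out, the last holds). The fingers move at their own pace and stop on an object; "force" is the grip in N (left out, the last holds). Time passes only in rows, so rows that repeat a pose let the fingers close. It gives the time, the measured TCP pose, the force and the opening at its end, in the units of the state.
- get_obs(): the state, without advancing time (a new reading comes with each control period).
- camera(name): name is "side" or "top"; returns a dict with "frame" (420x560x3 uint8, red, green, blue), "range_z" (420x560 float32, m along the optical axis (not along the pixel's ray), 0 where there is no reading), "K" (3x3 intrinsics, pixels), "R" (3x3) and "t" (3): a world point X has camera coordinates R X + t. Camera axes: x right, y down, z forward; pixel columns grow to the right and rows downward; lengths in m; the calibration is good to about 2 mm. A picture is of the moment at which its call begins.
- job_done(): hands the job in, once; it reports no verdict.
The state is a dict: "time": time; "q": joint angles; "qd": joint speeds; "joint_efforts": joint torques, N m; "ee_pos": TCP position; "tcp_rot": TCP orientation; "wrist_force": force on the tool from outside, world axes, zero at the start; "torque": the same for the moment, N m; "opening": finger opening in m.
Only numpy, scipy, OpenCV 4.12 (cv2) and the standard library are available. Lean on these libraries where they do the work, as an engineer would, in place of code of your own. Each camera call takes 0.05 s, during which the arm holds its last target.

TASK

Power up the circuit board for its self-test by pressing alone: first push the red rocker on the grey power box over to its white-striped (on) end, then push the blue key fully down so that it stays down, then press the green start button on the test jig fully down and finish while still holding it down. Leave the yellow and black keys up, and leave the jig, its board and everything else where they are: nothing is to be picked up or pushed aside.

Things in the scene. Friction and masses are not known exactly. Their poses are not given: they have to be found in the camera images.
- power_box: Fixed grey power box, 150 x 110 x 60 mm (x, y, z), with a red rocker in the middle of its top; origin: centre of its underside. Its +x axis points from the rocker's plain (off) end to its white-striped (on) end; it stands turned by up to about 20 degrees, always with the striped end on the side away from the robot.
- rocker_on_end (a point): Point on the top face of the red rocker's white-striped (on) end, 24 mm from the pivot. The rocker is 65 mm long, 32 mm wide, its pivot 72 mm above the bench over the centre of the box; when off this end stands raised, the point 86 mm above the bench. Pressed straight down here with about 4 N it goes down about 10 mm to its stop.
- rocker (a joint): Angle of the red rocker, rad: 0 off (plain end down), 0.44 fully on (white-striped end down against its stop). It is held by friction and stays where it is left.
- blue_key_top (a point): Centre of the top face of the blue key: a 30 mm square cap, top 60 mm above the bench when up, straight 9 mm travel down to a stop. Three such keys (blue, yellow, black) stand in a row 60 mm apart on cream units (70 x 52 mm, tops 44 mm above the bench) on one fixed aluminium rail, in any order.
- blue_key (a joint): Travel of the blue key, m: 0 up, 0.009 fully down. Pushing takes about 3 N; it stays down where it is left.
- yellow_key_top (a point): Centre of the top face of the yellow key, same size as the blue one. To be left up.
- yellow_key (a joint): Travel of the yellow key, m: 0 up, 0.009 fully down; it stays where it is left.
- black_key_top (a point): Centre of the top face of the black key, same size as the blue one. To be left up.
- black_key (a joint): Travel of the black key, m: 0 up, 0.009 fully down; it stays where it is left.
- jig: Loose test jig of about 1 kg, a dark slab 190 x 130 x 30 mm (x, y, z) that holds the circuit board between short black posts (tops 44 mm above the bench) on its +x half; the green start button is on its -x half, on the side towards the robot. Origin: centre of its underside.
- start_top (a point): Centre of the top face of the green start button: 34 mm across, in a steel collar 50 mm across, 60 mm from the jig's centre along its -x axis; top 50 mm above the bench when up, collar top 42 mm.
- start (a joint): Travel of the start button, m: 0 up, 0.008 fully down. A spring returns it when let go: about 1.5 N at the start, 5 N fully down against its stop.
- board: Loose green circuit board 80 x 110 x 4 mm with parts up to 12 mm high on it, lying in the jig, its centre 40 mm along the jig's +x axis. Origin: centre of its underside, 30 mm above the bench. To be left in place.
- screwdriver: Bystander: loose screwdriver 170 mm long, lying in front of the keys (robot side).
- meter: Bystander: loose black hand-held meter 150 x 80 x 34 mm, lying behind the keys; origin: centre of its underside.
- spool: Bystander: loose steel wire spool, 60 mm across, 45 mm high, standing behind the power box; origin: centre of its underside.
- flux: Bystander: loose amber bottle, 40 mm across, 85 mm high, standing behind the jig; origin: centre of its underside.
- tray: Bystander: loose blue parts tray 70 x 90 x 30 mm, standing behind the keys beside the meter; origin: centre of its underside.
Things that resemble listed ones, but are neither listed nor needed, are in the scene too. Of the things that look like the jig, take the one that is nearest to the robot's base at the start.

How it is judged (in metres and radians):
On the way, in this order (a step that is already met when the one before it is completed fails the run):
1. the red rocker is on, over to its striped end (value of joint rocker above 0.36 rad), for 0.1 s.
2. the blue key is down (value of joint blue_key above 0.006 m), for 0.1 s.
3. the green start button is held down (value of joint start above 0.005 m and contact force between the fingers and start above 0.5 N), for 0.2 s.
At the end, for the whole second after the job is handed in: Rocker on (over 0.36 rad); blue key down (over 6 mm); yellow and black keys up (under 3 mm); fingers holding the green button down (over 5 mm, over 0.5 N); jig, board and bystanders within 20 mm of their starts, board underside under 40 mm above the jig's (all of step 3 and value of joint rocker above 0.36 rad and value of joint blue_key above 0.006 m and value of joint each of yellow_key, black_key below 0.003 m and distance of each of jig, board, screwdriver, meter, spool, flux, tray from where it was at the start of the episode below 0.02 m and z of board in the frame of jig below 0.04 m); the arm keeps its last pose, push and grip.
It fails at once if the blue key goes down while the power rocker is not on (value of joint blue_key above 0.003 m and value of joint rocker below 0.3 rad).
It fails at once if the start button goes down while the rocker is not on or the blue key is not down (value of joint start above 0.003 m and (value of joint rocker below 0.3 rad or value of joint blue_key below 0.005 m)).
It fails at once if the yellow or the black key is pushed down by more than 3 mm (value of joint any of yellow_key, black_key above 0.003 m).
It fails at once if the test jig or its board is lifted, carried or shoved by more than 20 mm, or the board leaves the jig (distance of any of jig, board from where it was at the start of the episode above 0.02 m or z of board in the frame of jig above 0.04 m).
It fails at once if a bystander is lifted, carried or shoved by more than 20 mm (distance of any of screwdriver, meter, spool, flux, tray from where it was at the start of the episode above 0.02 m).
It also fails if it takes over 48 s, if anything falls off the work surface, if the arm or the gripper's body presses on something with over 40 N, if the wrist force passes 120 N, or if a joint passes its speed limit or range.

## Working session

There is one attempt and no reset: what is moved stays moved. The work goes in short steps, Python scripts to look and compute and a tool call to move; the robot and the scene stay as the last step left them, time stands still between calls to the robot, and variables do not carry over. Pictures are saved under pics/ and viewed, and the job is handed in when it is done.

Besides the shell and the picture viewer there is one more tool, called in YAML: its name, and indented under it one key for each argument. arm_command: Moves the arm, as the interface text tells. Its arguments: {"type":"object","properties":{"increments":{"type":"array"},"claw":{"type":"number"},"force":{"type":"number"}},"required":["increments"]}

```bash
mkdir -p pics; ls
python3 - <<'E'
from workcell import get_obs, camera
import cv2, numpy as np
print(get_obs())
for n in ("top","side"):
    c=camera(n); cv2.imwrite(f"pics/{n}0.png",c["frame"][:,:,::-1]); np.savez(f"{n}0.npz",**c)
    print(n,c["K"],c["R"],c["t"])
E
```

```text
pics
{'time': 0.0, 'q': array([6.64635739e+01, 5.01024636e+00, 1.00354914e+01, 9.51008704e+01,
       2.07971300e-04, 8.99978739e+01]), 'qd': array([-0.0309934 ,  0.11133669, -0.0290932 ,  0.05751893, -0.01468455,
       -0.01205381]), 'joint_efforts': array([-1.27082694e-03, -5.20381987e+01,  4.64811015e+01,  1.62423350e-02,
       -1.46847492e-04,  2.85607250e-06]), 'ee_pos': array([0.21954405, 0.50404269, 0.24160055]), 'tcp_rot': array([-1.79999789e+02,  7.56254040e-02,  6.64656999e+01]), 'wrist_force': array([-0.50287177, -1.00854212, -0.33739871]), 'torque': array([-0.01255656,  0.01436241, -0.02205514]), 'opening': 0.08542047732799027}
top [[510.95517101   0.         289.08624322]
 [  0.         510.95517101 212.92574061]
 [  0.           0.           1.        ]] [[ 4.38657205e-02 -9.99036985e-01  9.49083978e-04]
 [-9.77259564e-01 -4.31067550e-02 -2.07618766e-01]
 [ 2.07459738e-01  8.17984539e-03 -9.78209357e-01]] [-0.12673313  0.59700716  1.48854808]
side [[432.7969372    0.         288.68911603]
 [  0.         432.7969372  200.08019099]
 [  0.           0.           1.        ]] [[ 0.99617335 -0.08599504 -0.0156048 ]
 [-0.05766261 -0.51250137 -0.85674814]
 [ 0.0656786   0.85436948 -0.51549891]] [-0.59364372  0.04391472  1.35322598]
```

View pics/top0.png

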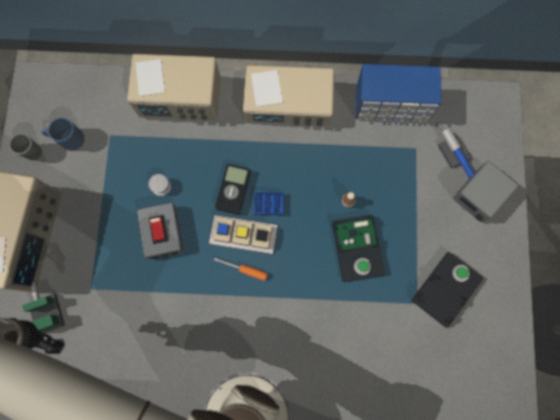

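View pics/side0.png

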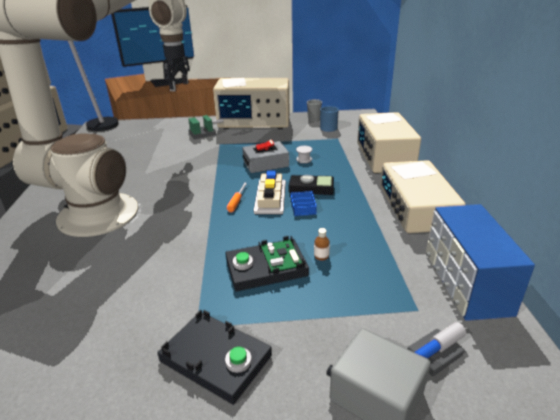

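The top view shows the rocker at about (157,229), the keys at blue (224,229), yellow (243,232) and black (262,236), the jig's button at (363,267), and a look-alike jig without a board at (448,288). Next I'll measure positions.

```bash
cat > h.py <<'E'
import numpy as np, cv2
def ld(n): return dict(np.load(n))
def ray(c,u,v,z):
    d=c["R"].T@np.linalg.inv(c["K"])@np.array([u,v,1.]); o=-c["R"].T@c["t"]
    return o+d*(z-o[2])/d[2]
def proj(c,X):
    p=c["K"]@(c["R"]@np.asarray(X,float)+c["t"]); return p[:2]/p[2]
def blobs(c,lo,hi,roi=None,mn=8):
    h=cv2.cvtColor(c["frame"],cv2.COLOR_RGB2HSV); m=cv2.inRange(h,lo,hi)
    if roi: 
        k=np.zeros_like(m); x0,y0,x1,y1=roi; k[y0:y1,x0:x1]=255; m&=k
    n,l,s,ce=cv2.connectedComponentsWithStats(m)
    return [(ce[i],s[i],l==i) for i in range(1,n) if s[i,4]>=mn]
E
python3 - <<'E'
from h import *
t=ld("top0.npz"); s=ld("side0.npz")
rng={"red":((0,170,90),(6,255,255),.08),"blue":((106,150,90),(125,255,255),.06),"yellow":((22,150,100),(35,255,255),.06),"green":((45,120,80),(80,255,255),.05)}
for n,(lo,hi,z) in rng.items():
  for nm,c in(("top",t),("side",s)):
    for ce,st,_ in blobs(c,lo,hi,None,15): print(n,nm,ce.round(1),st,ray(c,*ce,z).round(4))
for nm,c,r in(("top",t,(110,150,300,300)),("top2",t,(310,180,400,300)),("side",s,(200,120,350,300))):
    x0,y0,x1,y1=r
    cv2.imwrite(f"pics/{nm}_z.png",cv2.resize(c["frame"][y0:y1,x0:x1,::-1],None,fx=4,fy=4 if nm!="side" else 3.3,interpolation=cv2.INTER_CUBIC)[:600,:800])
E
```

```text
red top [157.3 230.4] [152 222  12  18 146] [0.5279 0.2894 0.08  ]
red side [263.7 145.9] [257 142  16   8  81] [0.5295 0.2799 0.08  ]
blue top [404.9  81.1] [ 363   65   77   37 1982] [ 1.0523 -0.4536  0.06  ]
blue top [463.7 162.1] [455 150  18  27 153] [ 0.7879 -0.6355  0.06  ]
blue top [268.7 202.7] [254 192  30  23 585] [ 0.6316 -0.0367  0.06  ]
blue top [222.4 228.6] [218 225  10   8  66] [0.5453 0.0988 0.06  ]
blue side [344.2  52. ] [  293     0   108   112 10806] [1.1381 1.8396 0.06  ]
blue side [102.8  60.8] [  75   15   68  102 2488] [-0.4764  1.8325  0.06  ]
blue side [67.5 81.5] [  41   40   56   84 2373] [-0.5388  1.3513  0.06  ]
blue side [270.9 173.3] [266 170  10   8  68] [0.5457 0.0981 0.06  ]
blue side [303.3 203.1] [290 191  27  25 575] [ 0.6311 -0.1029  0.06  ]
blue side [489.8 261.7] [ 437  205   97  114 5864] [ 1.0426 -0.4188  0.06  ]
blue side [428.8 348.7] [416 340  24  18 242] [ 0.8061 -0.6529  0.06  ]
yellow top [242.  231.7] [238 227   9  10  74] [0.5384 0.0391 0.06  ]
yellow side [269.9 183.1] [266 179   9   9  76] [0.5394 0.031  0.06  ]
green top [367.8 230.7] [357 220  18  23 105] [ 0.56   -0.3416  0.05  ]
green top [349.2 236.3] [338 223  27  26 271] [ 0.5403 -0.2857  0.05  ]
green top [363.  265.6] [359 262   9   8  59] [ 0.4534 -0.3285  0.05  ]
green top [461.9 272.4] [458 269   9   8  62] [ 0.4459 -0.6242  0.05  ]
green side [280.3 254.5] [262 240  34  30 387] [ 0.5476 -0.3255  0.05  ]
green side [242.1 256.9] [237 252  11  11 107] [ 0.452  -0.3254  0.05  ]
green side [237.5 355. ] [230 347  16  17 221] [ 0.445  -0.6236  0.05  ]
```

View pics/top_z.png

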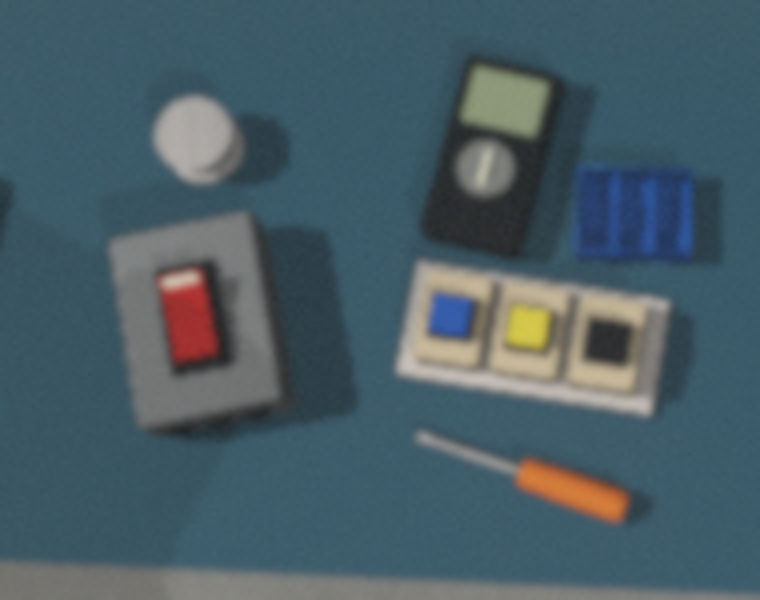

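View pics/side_z.png

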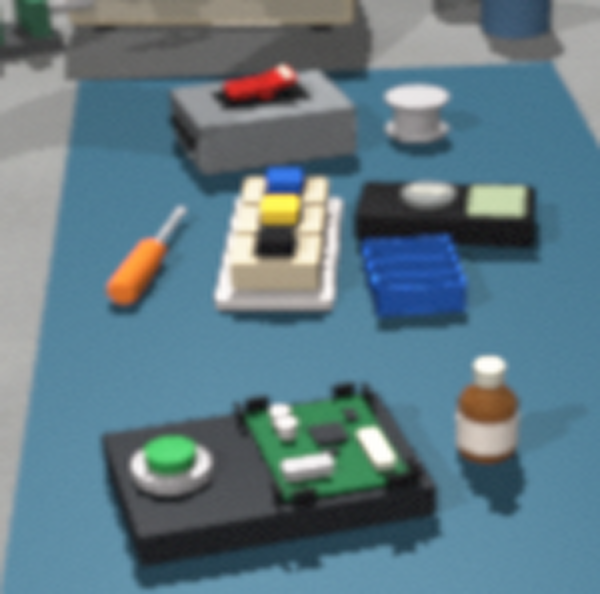

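View pics/top2_z.png

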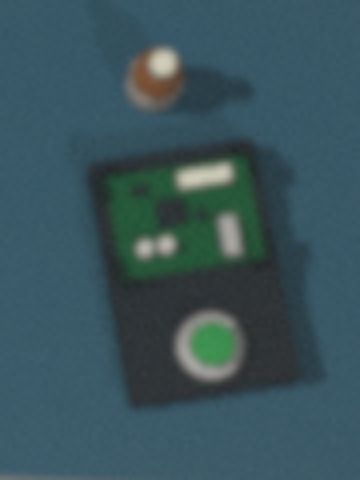

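Run:
```python
from h import *
t=ld("top0.npz"); s=ld("side0.npz")
# white stripe
for nm,c,roi in(("top",t,(148,214,166,226)),("side",s,(262,134,280,150))):
    for ce,st,_ in blobs(c,(0,0,170),(180,90,255),roi,2): print(nm,ce.round(1),st,ray(c,*ce,.088).round(4))
# whole rocker top red+white
h=cv2.cvtColor(t["frame"],cv2.COLOR_RGB2HSV)
# box corners from zoom (top face): px
cs=np.array([[112,241],[247,212],[280,400],[142,428]])/4+np.array([110,150])
P=np.array([ray(t,u,v,.06) for u,v in cs]); print(P.round(4)); print("centre",P.mean(0))
m=((P[0]+P[1])-(P[2]+P[3]))/2; print("axis",np.degrees(np.arctan2(m[1],m[0])),np.linalg.norm(m))
m=((P[0]+P[3])-(P[1]+P[2]))/2; print("yaxis",np.degrees(np.arctan2(m[1],m[0]))-90,np.linalg.norm(m))
# refine by gray-mask + minAreaRect
g=cv2.inRange(h,(0,0,70),(180,60,140)); k=np.zeros_like(g);k[195:265,130:190]=255
print(h[215,143],h[240,175],h[200,143])
g&=k
cn,_=cv2.findContours(g,cv2.RETR_EXTERNAL,cv2.CHAIN_APPROX_NONE); c0=max(cn,key=cv2.contourArea)
b=cv2.boxPoints(cv2.minAreaRect(c0)); print(b); print(np.array([ray(t,u,v,.06) for u,v in b]).round(4), np.mean([ray(t,u,v,.06) for u,v in b],0))
```

```text
top [154.6 219.8] [151 218   9   4  22] [0.5582 0.2983 0.088 ]
side [270.8 140.9] [269 140   4   3   8] [0.5568 0.3041 0.088 ]
side [278.2 144.7] [276 142   4   8  14] [0.582  0.2658 0.088 ]
[[0.5906 0.3595 0.06  ]
 [0.6177 0.2589 0.06  ]
 [0.4748 0.221  0.06  ]
 [0.4493 0.3221 0.06  ]]
centre [0.53311065 0.29038796 0.06      ]
axis 14.832386665073825 0.14705125103022273
yaxis 14.631533919202397 0.10416760615299575
[100   6 133] [ 90   4 115] [ 99 106  94]
[[135.48648 207.91893]
 [172.62161 201.72975]
 [181.1081  252.64867]
 [143.97296 258.83783]]
[[0.5975 0.3679 0.06  ]
 [0.6218 0.2566 0.06  ]
 [0.467  0.217  0.06  ]
 [0.4436 0.3261 0.06  ]] [0.53248551 0.29191109 0.06      ]
```

```bash
cat >> h.py <<'E'
def go(x,y,z,yaw=None):
    from workcell import get_obs
    from scipy.spatial.transform import Rotation as Ro
    o=get_obs(); R=Ro.from_euler("xyz",o["tcp_rot"],degrees=True)
    d=R.inv().apply(np.array([x,y,z])-o["ee_pos"])/.025
    print("t",o["time"],"p",o["ee_pos"].round(4),"rot",o["tcp_rot"].round(2),"F",o["wrist_force"].round(2),"op",round(o["opening"],4))
    r=0 if yaw is None else -((yaw-o["tcp_rot"][2]+180)%360-180)/6
    print("inc",d.round(2),"roll",round(r,2))
E
python3 -c "
from h import *;go(.5585,.2977,.16,104.7)"
```

```text
t 0.1 p [0.2196 0.5041 0.2417] rot [-1.800e+02  7.000e-02  6.646e+01] F [ 0.32 -0.94 -0.16] op 0.0855
inc [-2.15 15.73  3.27] roll -6.37
```

arm_command:
  increments:
    - [[-0.25, 1.8, 0], -1]
    - [[-0.5, 3.6, 0], -2]
    - [[-0.75, 5.4, 0], -3]
    - [[-1, 7.2, 0], -4]
    - [[-1.2, 9, 0.5], -5]
  claw: 1
  force: 40

```text
time: 0.6
ee_pos: [0.4155, 0.3858, 0.2303]
tcp_rot: [179.9, -0.0, 96.7]
wrist_force: [0.7, 1.1, -0.1]
opening: 0.0123
```

```bash
python3 -c "
from h import *;go(.5585,.2977,.16,104.7)"
```

```text
t 0.6 p [0.4155 0.3858 0.2303] rot [ 1.7993e+02 -2.0000e-02  9.6720e+01] F [ 0.72  1.09 -0.08] op 0.0123
inc [-4.17  5.26  2.82] roll -1.33
```

arm_command:
  increments:
    - [[-1, 1.3, 0.7], -0.7]
    - [[-2, 2.6, 1.4], -1.3]
    - [[-3.1, 3.9, 2.1], -1.3]
    - [[-4.15, 5.25, 2.8], -1.3]
    - [[-4.15, 5.25, 2.8], -1.3]

```text
time: 1.1
ee_pos: [0.5604, 0.2946, 0.1562]
tcp_rot: [-179.8, 0.1, 104.3]
wrist_force: [-1.2, 0.2, -0.6]
opening: -0.0
```

Run:
```python
from h import *
from workcell import camera
go(.5585,.2977,.105,104.7)
for n,r in(("top",(110,150,250,270)),("side",(200,60,340,170))):
    c=camera(n); x0,y0,x1,y1=r
    cv2.imwrite(f"pics/{n}_1.png",cv2.resize(c["frame"][y0:y1,x0:x1,::-1],None,fx=5,fy=5,interpolation=cv2.INTER_CUBIC))
```

```text
t 1.1 p [0.5604 0.2946 0.1562] rot [-1.7981e+02  1.1000e-01  1.0427e+02] F [-1.19  0.22 -0.59] op -0.0
inc [ 0.14 -0.04  2.05] roll -0.07
```

View pics/side_1.png

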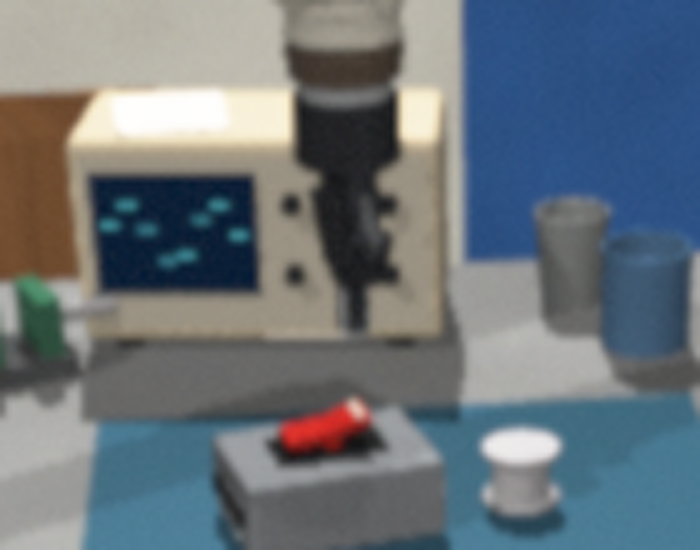

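View pics/top_1.png

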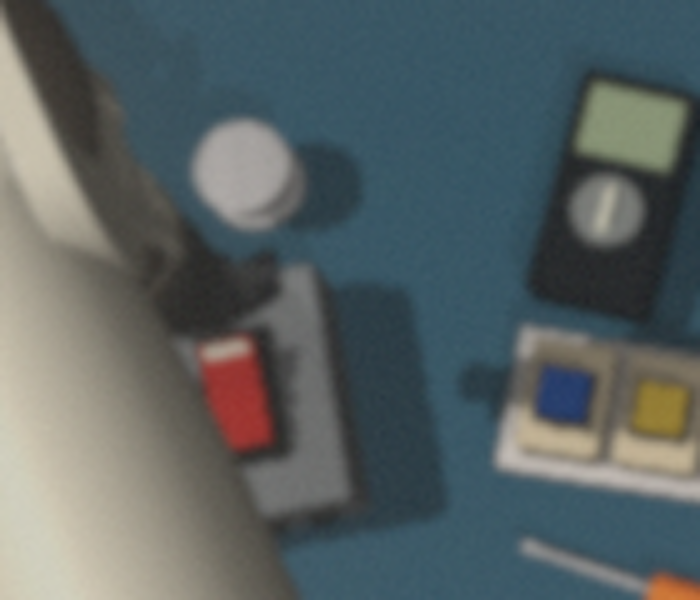

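The side view puts the fingertip at crop (352,330), directly above the stripe at (355,408). I'll lower it in small steps.

arm_command:
  increments:
    - [[0.14, -0.05, 0.6], 0]
    - [[0.14, -0.05, 1.2], 0]
    - [[0.14, -0.05, 1.7], 0]
    - [[0.14, -0.05, 2.0], 0]
    - [[0.14, -0.05, 2.0], 0]

```text
time: 1.7
ee_pos: [0.5553, 0.3003, 0.108]
tcp_rot: [-179.8, 0.0, 104.4]
wrist_force: [0.2, 0.7, 0.3]
opening: -0.0
```

```bash
python3 -c "
from h import *;go(.5585,.2977,.09,104.7)"
```

```text
t 1.7 p [0.5553 0.3003 0.108 ] rot [-1.7983e+02  4.0000e-02  1.0445e+02] F [0.2  0.71 0.32] op -0.0
inc [-0.13  0.1   0.72] roll -0.04
```

arm_command:
  increments:
    - [[-0.1, 0.1, 0.2], 0]
    - [[-0.1, 0.1, 0.4], 0]
    - [[-0.1, 0.1, 0.6], 0]
    - [[-0.1, 0.1, 0.7], 0]
    - [[-0.1, 0.1, 0.7], 0]

```text
time: 2.2
ee_pos: [0.5583, 0.2984, 0.0903]
tcp_rot: [-179.8, 0.0, 104.4]
wrist_force: [-0.2, -0.2, 1.5]
opening: -0.0001
```

```bash
python3 -c "
from h import *;go(.5585,.2977,.085,104.7)"
```

```text
t 2.2 p [0.5583 0.2984 0.0903] rot [-1.7983e+02  4.0000e-02  1.0444e+02] F [-0.15 -0.16  1.47] op -0.0001
inc [-0.03  0.    0.21] roll -0.04
```

arm_command:
  increments:
    - [[0, 0, 0.1], 0]
    - [[0, 0, 0.2], 0]
    - [[0, 0, 0.2], 0]

```text
time: 2.5
ee_pos: [0.559, 0.2987, 0.0872]
tcp_rot: [-180.0, 0.0, 104.4]
wrist_force: [1.8, -0.3, 11.5]
opening: 0.0003
```

arm_command:
  increments:
    - [[0, 0, 0.1], 0]
    - [[0, 0, 0.2], 0]
    - [[0, 0, 0.2], 0]

```text
time: 2.8
ee_pos: [0.5592, 0.2987, 0.0869]
tcp_rot: [179.8, -0.0, 104.4]
wrist_force: [-8.8, -6.1, 30.5]
opening: -0.0001
```

Run:
```python
from h import *
from workcell import camera
go(.5585,.2977,.085,104.7)
for n,r in(("side",(230,100,300,170)),):
    c=camera(n); x0,y0,x1,y1=r
    cv2.imwrite(f"pics/{n}_2.png",cv2.resize(c["frame"][y0:y1,x0:x1,::-1],None,fx=8,fy=8,interpolation=cv2.INTER_CUBIC))
```

```text
t 2.8 p [0.5592 0.2987 0.0869] rot [ 1.7980e+02 -4.0000e-02  1.0443e+02] F [-8.83 -6.12 30.54] op -0.0001
inc [-0.03 -0.04  0.07] roll -0.04
```

View pics/side_2.png

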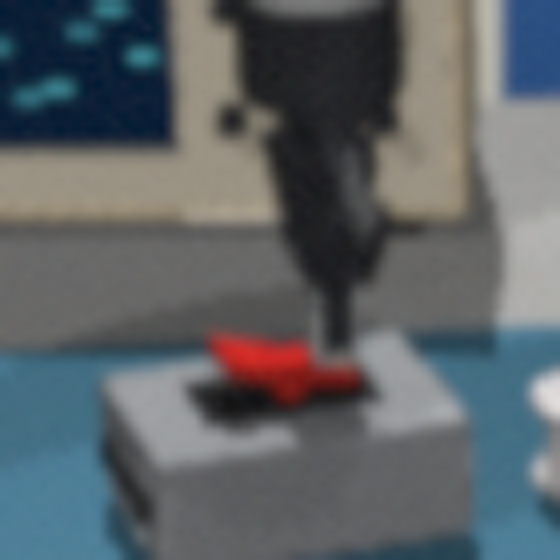

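The picture shows the rocker tipped over, with the striped end down under the finger at (340,370). 30 N at 76 mm agrees with the stop. I'll lift off and go to the blue key.

arm_command:
  increments:
    - [[0, 0, -1], 0]
    - [[0, 0, -2.4], 0]
    - [[0, 0, -2.4], 0]

```text
time: 3.15
ee_pos: [0.56, 0.2994, 0.1517]
tcp_rot: [179.5, -0.1, 104.4]
wrist_force: [0.4, 0.3, -0.7]
opening: -0.0001
```

Run:
```python
from h import *
from workcell import camera
go(.5455,.0985,.11,83.4)
c=camera("side"); x0,y0,x1,y1=(230,100,300,170)
cv2.imwrite(f"pics/side_3.png",cv2.resize(c["frame"][y0:y1,x0:x1,::-1],None,fx=8,fy=8,interpolation=cv2.INTER_CUBIC))
```

```text
t 3.15 p [0.56   0.2994 0.1517] rot [ 1.7948e+02 -1.3000e-01  1.0444e+02] F [ 0.44  0.31 -0.73] op -0.0001
inc [-7.64 -2.58  1.63] roll 3.51
```

View pics/side_3.png

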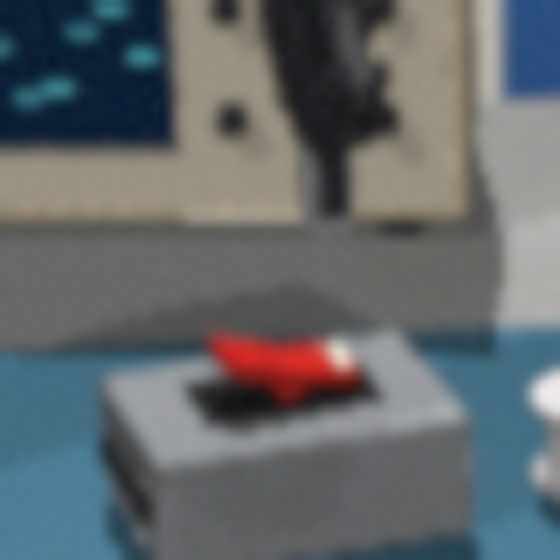

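The rocker stayed on, with the plain end raised at (215,345) and the striped end low at (345,360). On to the blue key.

arm_command:
  increments:
    - [[-1.5, -0.5, 0], 0.7]
    - [[-3, -1, 0], 1.4]
    - [[-4.6, -1.55, 0], 2.1]
    - [[-6.2, -2.1, 0], 2.8]
    - [[-7.6, -2.6, 0], 3.5]

```text
time: 3.7
ee_pos: [0.5428, 0.097, 0.1468]
tcp_rot: [179.8, -0.2, 83.3]
wrist_force: [1.2, -0.2, -0.0]
opening: -0.0
```

arm_command:
  increments:
    - [[0, 0, 0], 0]

```text
time: 3.8
ee_pos: [0.5417, 0.0935, 0.1456]
tcp_rot: [179.9, -0.1, 82.9]
wrist_force: [0.6, 1.0, -0.3]
opening: -0.0003
```

```bash
python3 -c "
from h import *;go(.5455,.0985,.085,83.4)"
```

```text
t 3.8 p [0.5417 0.0935 0.1456] rot [ 1.7995e+02 -1.0000e-01  8.2920e+01] F [ 0.58  1.02 -0.26] op -0.0003
inc [0.21 0.12 2.43] roll -0.08
```

arm_command:
  increments:
    - [[0.2, 0.1, 0.6], 0]
    - [[0.2, 0.1, 1.2], 0]
    - [[0.2, 0.1, 1.8], 0]
    - [[0.2, 0.1, 2.2], 0]
    - [[0.2, 0.1, 2.2], 0]

```text
time: 4.3
ee_pos: [0.5437, 0.0988, 0.0881]
tcp_rot: [-179.8, -0.0, 83.0]
wrist_force: [0.1, 0.0, -0.0]
opening: 0.0001
```

Run:
```python
from h import *
from workcell import camera
go(.5455,.0985,.065,83.4)
c=camera("side"); x0,y0,x1,y1=(220,120,330,220)
cv2.imwrite(f"pics/side_4.png",cv2.resize(c["frame"][y0:y1,x0:x1,::-1],None,fx=6,fy=6,interpolation=cv2.INTER_CUBIC))
```

```text
t 4.3 p [0.5437 0.0988 0.0881] rot [-1.7985e+02 -4.0000e-02  8.2990e+01] F [ 0.07  0.04 -0.04] op 0.0001
inc [-0.    0.08  0.92] roll -0.07
```

View pics/side_4.png

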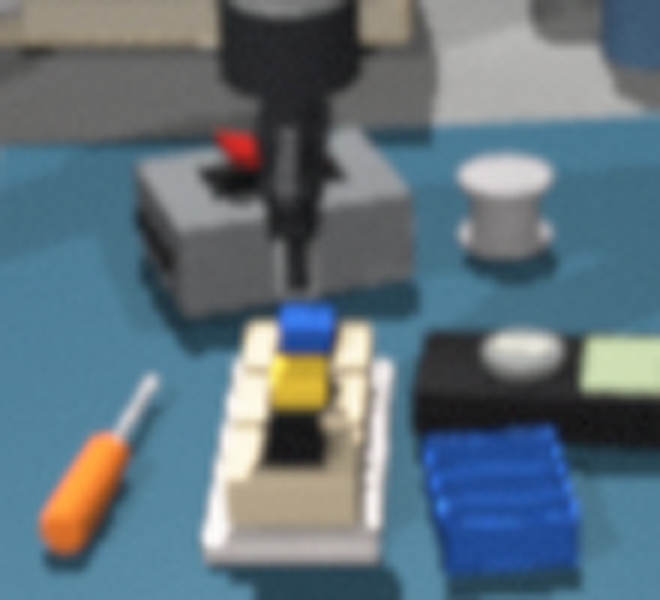

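The tip at crop (297,290) is above the blue key at (308,315). Pressing now.

arm_command:
  increments:
    - [[0, 0.08, 0.3], 0]
    - [[0, 0.08, 0.6], 0]
    - [[0, 0.08, 0.8], 0]
    - [[0, 0.08, 0.95], 0]
    - [[0, 0.08, 1.0], 0]

```text
time: 4.85
ee_pos: [0.5464, 0.0985, 0.0644]
tcp_rot: [-180.0, -0.1, 83.0]
wrist_force: [-0.1, 0.9, 2.6]
opening: 0.0003
```

arm_command:
  increments:
    - [[0, 0, 0.15], 0]
    - [[0, 0, 0.15], 0]

```text
time: 5.05
ee_pos: [0.5465, 0.0985, 0.0619]
tcp_rot: [180.0, -0.1, 83.0]
wrist_force: [-3.9, -0.5, 10.0]
opening: -0.0
```

arm_command:
  increments:
    - [[0, 0, 0.1], 0]
    - [[0, 0, 0.1], 0]

```text
time: 5.25
ee_pos: [0.5465, 0.0986, 0.0617]
tcp_rot: [179.9, -0.1, 83.0]
wrist_force: [-8.5, -0.2, 19.8]
opening: -0.0001
```

arm_command:
  increments:
    - [[0, 0, -1.2], 0]
    - [[0, 0, -2.4], 0]
    - [[0, 0, -2.8], 0]
    - [[0, 0, -2.8], 0]

```text
time: 5.65
ee_pos: [0.5471, 0.0985, 0.133]
tcp_rot: [179.8, -0.2, 83.0]
wrist_force: [0.2, -0.6, -1.0]
opening: -0.0002
```

Run:
```python
from h import *
from workcell import camera
go(.4527,-.327,.11,83)
c=camera("side"); x0,y0,x1,y1=(220,120,330,220)
cv2.imwrite(f"pics/side_5.png",cv2.resize(c["frame"][y0:y1,x0:x1,::-1],None,fx=6,fy=6,interpolation=cv2.INTER_CUBIC))
```

```text
t 5.65 p [0.5471 0.0985 0.133 ] rot [179.75  -0.18  82.97] F [ 0.22 -0.61 -0.95] op -0.0002
inc [-17.36  -1.67   0.86] roll -0.0
```

View pics/side_5.png

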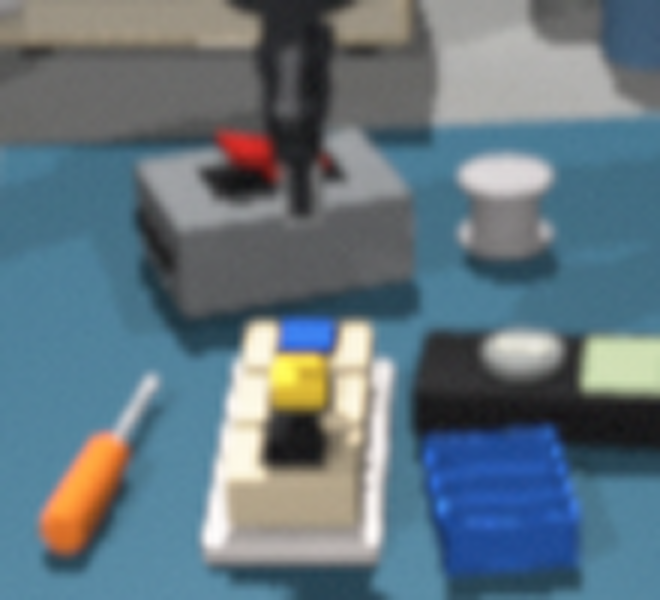

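Blue is down at (307,332) while yellow and black are still up. Now the start button. I'll check joint 6's margin first.

```bash
python3 -c "
from workcell import get_obs;print(get_obs()['q'].round(1))"
```

```text
[10.2  4.8 -2.4 82.7  0.1 17.2]
```

arm_command:
  increments:
    - [[-1.6, -0.2, -0.3], 0]
    - [[-3.4, -0.4, -0.6], 0]
    - [[-5.2, -0.6, -0.6], 0]
    - [[-7, -0.8, -0.6], 0]
    - [[-8.8, -0.9, -0.6], 0]

```text
time: 6.2
ee_pos: [0.4958, -0.1186, 0.1439]
tcp_rot: [-180.0, -0.1, 83.0]
wrist_force: [0.8, 0.5, -0.3]
opening: 0.0003
```

```bash
python3 -c "
from h import *;go(.4527,-.327,.13,83)"
```

```text
t 6.2 p [ 0.4958 -0.1186  0.1439] rot [-1.7999e+02 -1.5000e-01  8.2990e+01] F [ 0.77  0.51 -0.26] op 0.0003
inc [-8.49 -0.69  0.53] roll -0.0
```

arm_command:
  increments:
    - [[-1.8, -0.15, 0.1], 0]
    - [[-3.6, -0.3, 0.2], 0]
    - [[-5.4, -0.45, 0.3], 0]
    - [[-7.1, -0.6, 0.4], 0]
    - [[-8.5, -0.7, 0.5], 0]

```text
time: 6.7
ee_pos: [0.4509, -0.3291, 0.1286]
tcp_rot: [-179.9, -0.2, 82.9]
wrist_force: [0.3, 0.4, 0.8]
opening: -0.0002
```

arm_command:
  increments:
    - [[0, 0, 0], 0]
    - [[0, 0, 0], 0]

```text
time: 6.9
ee_pos: [0.4498, -0.3292, 0.1262]
tcp_rot: [-179.7, -0.3, 82.8]
wrist_force: [0.7, 0.0, -0.6]
opening: 0.0002
```

```bash
python3 -c "
from h import *;go(.4527,-.327,.08,83)"
```

```text
t 6.9 p [ 0.4498 -0.3292  0.1262] rot [-179.68   -0.32   82.81] F [ 0.68  0.04 -0.58] op 0.0002
inc [0.09 0.12 1.85] roll -0.03
```

arm_command:
  increments:
    - [[0.1, 0.12, 0.5], 0]
    - [[0.1, 0.12, 1], 0]
    - [[0.1, 0.12, 1.5], 0]
    - [[0.1, 0.12, 1.8], 0]
    - [[0.1, 0.12, 1.8], 0]

```text
time: 7.4
ee_pos: [0.4523, -0.326, 0.0796]
tcp_rot: [-179.6, -0.4, 82.9]
wrist_force: [0.2, 1.0, -0.2]
opening: 0.0004
```

Run:
```python
from h import *
from workcell import camera
go(.4527,-.327,.054,83)
c=camera("side"); x0,y0,x1,y1=(200,180,330,290)
cv2.imwrite(f"pics/side_6.png",cv2.resize(c["frame"][y0:y1,x0:x1,::-1],None,fx=5,fy=5,interpolation=cv2.INTER_CUBIC))
```

```text
t 7.4 p [ 0.4523 -0.326   0.0796] rot [-179.56   -0.38   82.85] F [ 0.18  1.05 -0.2 ] op 0.0004
inc [-0.05  0.03  1.02] roll -0.02
```

View pics/side_6.png

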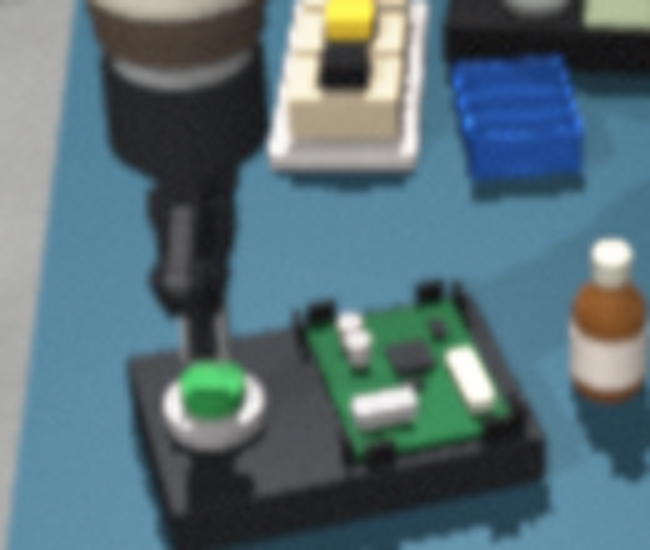

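Run:
```python
from h import *
s=ld("side0.npz")
for X in((.4523,-.326,.0686),(.4527,-.327,.05)): print((proj(s,X)-[200,180])*5)
```

```text
[208.41181421 355.72922007]
[211.87756848 386.63149301]
```

The tip projects to crop (208,356), which matches where it appears, directly above the green button at (212,386). Pressing now.

arm_command:
  increments:
    - [[-0.05, 0.03, 0.3], 0]
    - [[-0.05, 0.03, 0.6], 0]
    - [[-0.05, 0.03, 0.8], 0]
    - [[-0.05, 0.03, 0.95], 0]
    - [[-0.05, 0.03, 1.05], 0]

```text
time: 7.95
ee_pos: [0.4535, -0.3279, 0.0565]
tcp_rot: [-179.7, -0.3, 82.8]
wrist_force: [-8.7, 5.1, 32.5]
opening: -0.0
```

arm_command:
  increments:
    - [[0, 0, 0.1], 0]
    - [[0, 0, 0.1], 0]

```text
time: 8.15
ee_pos: [0.4535, -0.3279, 0.0567]
tcp_rot: [-179.8, -0.2, 82.8]
wrist_force: [-8.2, 6.0, 22.9]
opening: -0.0002
```

The force is 23–32 N with the tip still at about 45.7 mm, not the expected 42 mm. I'll look before trusting this.

Run:
```python
from h import *
from workcell import camera
go(.4527,-.327,.054,83)
for n,r,f in (("side",(210,210,320,300),7),("top",(320,190,420,290),6)):
    c=camera(n); x0,y0,x1,y1=r; np.savez(n+"7.npz",**c)
    cv2.imwrite(f"pics/{n}_7.png",cv2.resize(c["frame"][y0:y1,x0:x1,::-1],None,fx=f,fy=f,interpolation=cv2.INTER_CUBIC))
    for ce,st,_ in blobs(c,(45,120,80),(80,255,255),r,15): print(n,ce,st)
```

```text
t 8.15 p [ 0.4535 -0.3279  0.0567] rot [-179.82   -0.24   82.83] F [-8.15  5.96 22.9 ] op -0.0002
inc [ 0.03 -0.03  0.11] roll -0.03
side [280.42819149 254.65691489] [262 240  34  30 376]
side [243.29411765 261.        ] [239 258   9   5  17]
```

View pics/side_7.png

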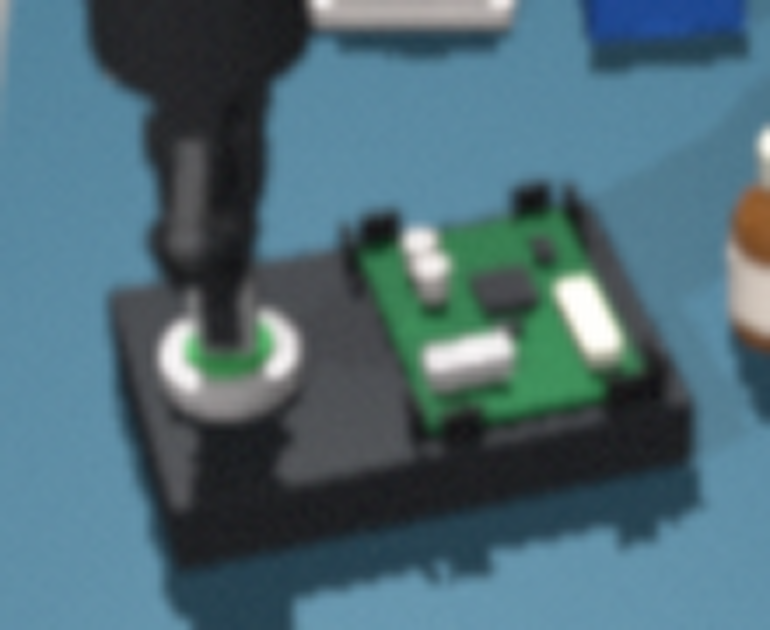

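View pics/top_7.png

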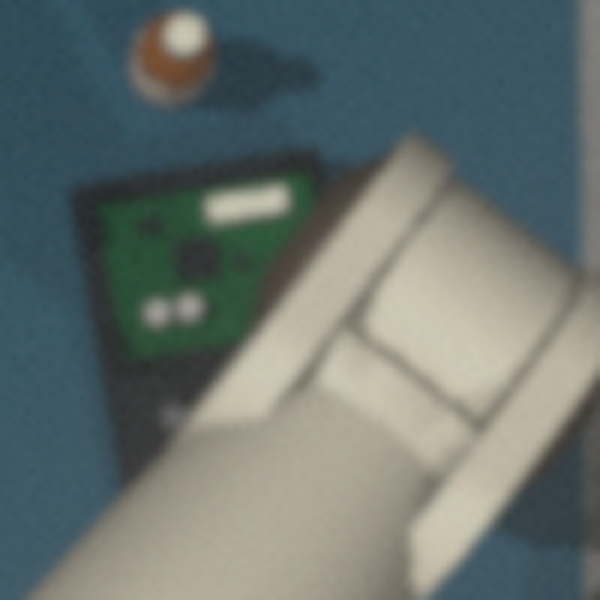

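Run:
```python
from h import *
s=ld("side0.npz"); c=ld("side7.npz")
for z in(.050,.046,.042): print(z,proj(s,(.4527,-.327,z)).round(2), "front/left/right",[proj(s,(.4527+a,-.327+b,z)).round(1) for a,b in((0,-.017),(-.017,0),(.017,0))])
h=cv2.cvtColor(c["frame"],cv2.COLOR_RGB2HSV)
for n,d in(("before",s),("now",c)):
    print(n); hh=cv2.cvtColor(d["frame"],cv2.COLOR_RGB2HSV)
    for v in range(250,270): print(v," ".join("%3d/%3d"%(hh[v,u,1],hh[v,u,2]) for u in range(230,256,2)))
x0,y0,x1,y1=(222,240,264,275)
im=np.hstack([cv2.resize(d["frame"][y0:y1,x0:x1,::-1],None,fx=9,fy=9,interpolation=cv2.INTER_CUBIC) for d in(s,c)])
cv2.imwrite("pics/cmp.png",im)
```

```text
0.05 [242.38 257.33] front/left/right [array([242.3, 261.7]), array([235.5, 257.8]), array([249.2, 256.9])]
0.046 [242.49 258.59] front/left/right [array([242.5, 262.9]), array([235.6, 259. ]), array([249.3, 258.1])]
0.042 [242.6  259.85] front/left/right [array([242.6, 264.2]), array([235.8, 260.3]), array([249.4, 259.4])]
before
250  91/132  81/114  58/105  41/ 94  29/ 87  27/ 85  25/ 82  22/ 82  22/ 83  22/ 82  19/ 82  19/ 80  21/ 84
251  52/ 98  37/ 90  27/ 85  28/ 83  22/ 83  58/ 97  80/108  79/107  45/ 91  22/ 80  22/ 82  19/ 81  22/ 81
252  24/ 84  22/ 83  25/ 82  19/ 79  68/102 120/147 132/162 131/165 111/131  46/ 89  22/ 81  22/ 81  25/ 82
253  25/ 82  22/ 82  19/ 81  50/ 91 124/152 146/194 149/203 149/204 140/180  89/118  18/ 84  22/ 83  25/ 83
254  25/ 83  22/ 83  19/ 82 100/123 145/194 150/212 151/216 153/214 150/208 102/158  13/ 99  19/ 82  22/ 82
255  18/ 84  18/ 83  19/ 94 118/162 153/210 152/218 147/219 149/219 148/219  99/183   4/142  12/ 86  16/ 82
256  19/ 82  21/ 85   4/132 105/191 150/217 150/218 148/221 147/220 146/220  96/186   3/184  10/104  19/ 79
257  18/ 83
[... 2856 characters left out ...]
/130  79/126  31/124   4/198   6/185   3/ 95  16/ 80
264  19/ 80  13/ 96   7/180   3/236   4/189  34/137  40/135  23/131   4/133   3/151   6/130   0/ 84  19/ 80
265  23/ 79  12/ 88   5/140   5/206   4/180   5/144   4/141   6/139   4/136   6/125   7/107   7/ 74  18/ 83
266  23/ 77  19/ 82   0/109   5/160   5/160   5/150   3/146   4/143   6/132   2/115   6/ 89  21/ 61  15/ 84
267  22/ 71  18/ 83   9/ 84   6/134   4/145   5/147   7/145   4/137   4/125   3/101   4/ 66  16/ 63  18/ 84
268  20/ 64  18/ 86  16/ 65   5/103   6/126   9/140   6/138   2/126   5/105   7/ 76  24/ 53  16/ 78  18/ 85
269  35/ 59  20/ 88  20/ 63  12/ 64   3/ 90   5/111   7/112   3/ 98   7/ 70  11/ 46  23/ 56  18/ 83  18/ 86
```

View pics/cmp.png

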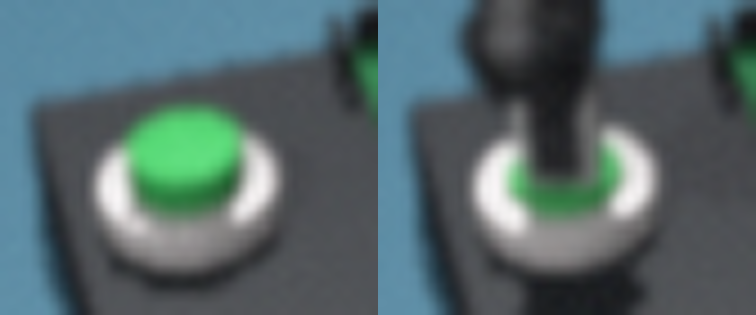

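Run:
```python
from h import *
def pts(c,us,vs):
    z=c["range_z"][vs,us].astype(float); p=np.linalg.inv(c["K"])@np.vstack([us*z,vs*z,z]); return (c["R"].T@(p-c["t"][:,None])).T, z
def rep(c,name,u0,u1,v0,v1):
    vs,us=np.mgrid[v0:v1,u0:u1]; P,z=pts(c,us.ravel(),vs.ravel()); P=P[z>0]
    print(name,"median xyz",np.median(P,0).round(4),"std z",P[:,2].std().round(4),len(P))
t0=ld("top0.npz");s0=ld("side0.npz");t7=ld("top7.npz");s7=ld("side7.npz")
rep(t0,"top btn before",361,366,264,268)
rep(s0,"side btn before",239,246,254,259)
rep(t0,"top jig slab",343,352,262,272)
rep(s0,"side jig slab before",255,262,258,266); rep(s7,"side jig slab now",255,262,258,266)
rep(t0,"bench mat",300,330,250,270); rep(s0,"mat side",215,230,200,230)
rep(t0,"blue key",220,226,226,231); rep(t0,"yellow",240,245,230,235)
rep(s7,"btn left edge now",237,239,259,261); rep(s7,"btn right edge",247,249,258,260); rep(s7,"btn front",240,247,261,263)
rep(s0,"collar left before",232,235,257,262); rep(s7,"collar left now",232,235,257,262)
```

```text
top btn before median xyz [ 0.4532 -0.3275  0.0551] std z 0.0036 20
side btn before median xyz [ 0.4521 -0.3264  0.0534] std z 0.0013 35
top jig slab median xyz [ 0.4509 -0.2829  0.0308] std z 0.004 89
side jig slab before median xyz [ 0.4907 -0.3232  0.0295] std z 0.0013 56
side jig slab now median xyz [ 0.4906 -0.3221  0.0295] std z 0.0012 56
bench mat median xyz [ 0.4713 -0.1856  0.0009] std z 0.0038 596
mat side median xyz [ 0.385  -0.0447  0.0004] std z 0.0042 449
blue key median xyz [0.5474 0.0988 0.0584] std z 0.0033 30
yellow median xyz [0.5377 0.0391 0.0609] std z 0.0035 25
btn left edge now median xyz [ 0.4403 -0.3303  0.0452] std z 0.0029 4
btn right edge median xyz [ 0.4651 -0.3263  0.0449] std z 0.0011 4
btn front median xyz [ 0.454  -0.3377  0.0451] std z 0.0011 14
collar left before median xyz [ 0.4285 -0.3132  0.0312] std z 0.0062 15
collar left now median xyz [ 0.4285 -0.313   0.0326] std z 0.0064 15
```

From the side camera's depth, the button top dropped from 53.4 mm to about 45 mm, roughly 8 mm. Its raised height was about 3.5 mm above nominal, which explains the high stop. The jig slab hasn't moved. I'll do one last full check, then hand in.

Run:
```python
from h import *
from workcell import camera
go(.4535,-.3279,.0567)
c=camera("side"); x0,y0,x1,y1=(200,120,350,300)
cv2.imwrite("pics/side_8.png",cv2.resize(c["frame"][y0:y1,x0:x1,::-1],None,fx=4,fy=3.3,interpolation=cv2.INTER_CUBIC))
```

```text
t 8.25 p [ 0.4535 -0.3279  0.0567] rot [-179.82   -0.24   82.83] F [-7.78  6.22 22.3 ] op 0.0003
inc [-0.  0.  0.] roll 0
```

View pics/side_8.png

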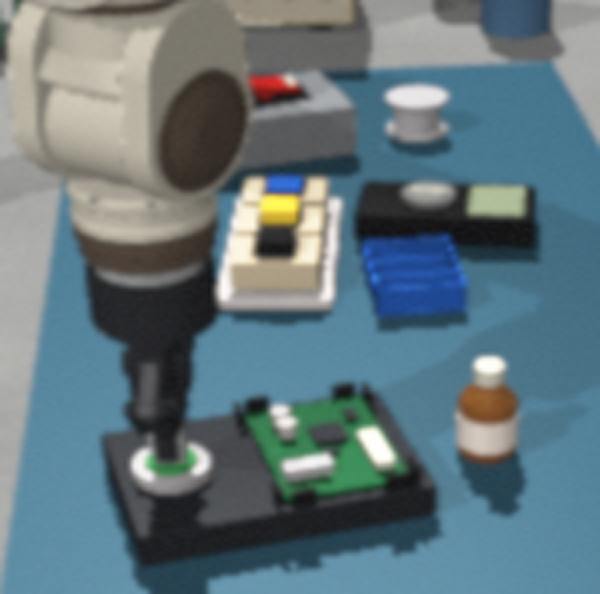

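The rocker is on (280,85), blue is low (285,184), yellow and black are up, and the button is flush under the finger (170,460). The jig, spool, meter, tray and flux are unmoved. The arm hides the screwdriver here, but nothing went near it. Handing in.

```bash
python3 -c "
from workcell import job_done,get_obs
print(job_done()); o=get_obs(); print(o['time'],o['ee_pos'],o['wrist_force'])"
```

```text
the job is handed in; nothing more can be done
None
the job is handed in; nothing more can be done
```

I pressed the three controls in order with the gripper shut and handed the job in at about 8.3 s, still holding the green start button down. No verdict was reported.

- **Rocker:** I pushed the striped end down to its stop, at about 30 N with the fingertip 76 mm above the bench. The pictures afterwards show it staying on.
- **Blue key:** I pushed it to its stop, at about 20 N with the fingertip 51 mm up. It stayed down, and the yellow and black keys stayed up.
- **Start button:** It was held with about 22 N at hand-in. The fingertip stopped at 46 mm, not the nominal 42 mm, so I checked with camera depth. The button stood at about 53 to 55 mm before the press and about 45 mm after, which is about 8 mm of travel, so I took it as fully down.
- **Everything else:** Camera depth on the jig slab agreed within about 1 mm before and after. The board, spool, meter, tray and flux look unmoved in the last side picture. The screwdriver was hidden by the arm in that picture, so I could not check it at the end, but nothing went near it.

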